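# Rotate the battery packs between charger, work lamp and tyre inflator

### The arm

A 7-joint arm with a two-finger parallel gripper is mounted at the origin on a cart in front of the work surface, level with it; the furniture and walls round the work are solid. World frame = base frame: x ahead of the robot, y to its left, z up, the work surface at z = 0. Lengths are in m, angles in rad, forces in N, time in s.
With the tool pointing down it reaches from about 0.4 to 0.85 m from the base axis. Payload 10.4 kg.
Tool frame: the origin (TCP) lies midway between the tips of the shut fingers; the grasp point (between the pads) lies 19 mm behind it; z points along the fingers, y is the direction in which the jaws open and shut (so a half turn about z gives the same grasp; the last joint's range is limited). The gripper opens to 85 mm and grips with 20 to 120 N. Pads are 22 mm wide; open, the fingers measure 114 mm over their backs; the gripper's body (76 mm by 85 mm) begins 54 mm behind the grasp point. The pads swing forward as they close: fully open they stand 13 mm farther back than shut.
Start: joints at [-0.023, 0.332, -0.065, 1.46, 0.022, 1.35, -0.088], TCP at [0.625, 0, 0.231] pointing down, gripper open.
Joint ranges: [-2.6, 2.6], [-0.5, 2.12], [-1.47, 1.34], [0.16, 2.42], [-1.27, 4.41], [0.06, 2.06], [-2.6, 2.6]. Speed limits (rad/s): [2.22, 2.22, 2.79, 2.79, 3.14, 3.14, 3.14].

### API

Orientations are given as a unit quaternion [x, y, z, w].
In Python, from rig import get_obs, camera, calibration, finish_job, look_for, landmark_of gives the robot as it stands.
- The arm moves only by the tool servo_tool, never from a script. Its argument "motion" is a list of rows, each a list of 7 numbers: the shift along the tool's x, y, z in units of 40 mm (1.0 is 40 mm), then the turn, a rotation vector about the tool's x, y, z in units of 5 degrees (1.0 is 5 degrees), then the finger opening in mm, from 0 to 85.4. A call has 1 to 12 rows; each row is the pose to reach, as a shift and turn from the pose commanded when the call began, along the tool's axes at that moment; what a row does not reach only later rows make up. A row lasts 1/12 s, in which the tool goes at most 41.7 mm and 7.16 degrees, less where a joint would pass 70% of its speed; a pose out of reach is approached as far as the arm can. A call with a gripper value outside its range is refused whole. The fingers move at their own pace and stop on an object; "grip_force" is the grip in N (left out, the last holds). Time passes only in rows, so rows that repeat a pose let the fingers close. It gives the time, the measured TCP pose, the force and the opening at its end, in the units of the state.
- get_obs(): the state, without advancing time (a new reading comes with each control period).
- camera(name): name is "scene" or "side" or "wrist"; returns (picture, depth): 480x640x3 uint8, blue, green, red; 480x640 float32, m along the optical axis (not along the pixel's ray), 0 where there is no reading.
- calibration(name): a dict with "fx", "fy", "cx", "cy" (pixels), "k1" (the pictures are not rectified: a ray, as slopes to the right and down, at radius r is drawn at 1 + k1 r^2 times it, then the intrinsics apply), "R" (3x3) and "t" (3): a world point X has camera coordinates R X + t. Camera axes: x right, y down, z forward; pixel columns grow to the right and rows downward; lengths in m; the calibration is good to about 2 mm. A picture is of the moment at which its call begins: read the wrist's pose just before it. calibration takes no time and is no camera call; for the wrist camera it gives the pose at the moment of the call.
- finish_job(): hands the job in, once; it reports no verdict.
Trained networks look in the newest picture that a camera, given by its name, has taken for a name from the list of things; names that differ only in an ending like _2 or _b are one class to them, and where a whole thing is asked for, a point or a joint stands for the part that bears it (a point fixed in the world has none). Each returns a list of dicts, best first, with "conf" (0 to 1); they miss things now and then, are a little off and sometimes report something else, mostly with a low value. They report only what shows in the picture. A call takes as long as a camera call. They do not tell look-alikes from the thing itself.
- look_for(camera, name): "at" ([x, y, z] in m, in world coordinates, good to about 4 mm: the middle of the surface that is visible of it).
- landmark_of(camera, name): "at" ([x, y, z] in m, in world coordinates, good to about 4 mm: a listed point, or the origin of a listed thing).
The state is a dict: "time_s": time; "joints": joint angles; "dq": joint speeds; "effort": joint torques, N m; "position": TCP position; "orientation": TCP orientation; "ft_force": force on the tool from outside, world axes, zero at the start; "moment": the same for the moment, N m; "opening": finger opening in m.
Only numpy, scipy, OpenCV 4.12 (cv2) and the standard library are available. Lean on these libraries where they do the work, as an engineer would, in place of code of your own. Each camera call takes 0.05 s, during which the arm holds its last target.

### The job

The three battery packs are all in the wrong machines. Put the full pack (four green bars) into the tyre inflator, the half-charged pack (two amber bars) into the work lamp and the flat pack (one red bar) into the charger, each upright and fully home in its port. Each port takes only one pack, so stand one for a while on the free patch of bench in the middle, between the machines and the robot.

Things in the scene. Friction and masses are not known exactly. Their poses are not given: they have to be found in the camera images.
- pack_full: Full battery pack: all four bars of the gauge on its top are lit green. At the start in the charger. Upright block 58 (its x) x 46 (its y) x 84 mm high, 0.3 kg, dark with a light grey band near the top; origin at the centre of its underside, z up. Grip it from above across the 46 mm. Stands safely on the bench; works either way round (half a turn).
- pack_half: Half-charged battery pack: two bars of the gauge on its top are lit amber, two are dark. At the start in the tyre inflator. Upright block 58 (its x) x 46 (its y) x 84 mm high, 0.3 kg, dark with a light grey band near the top; origin at the centre of its underside, z up. Grip it from above across the 46 mm. Stands safely on the bench; works either way round (half a turn).
- pack_flat: Flat battery pack: one bar of the gauge on its top is lit red, three are dark. At the start in the work lamp. Upright block 58 (its x) x 46 (its y) x 84 mm high, 0.3 kg, dark with a light grey band near the top; origin at the centre of its underside, z up. Grip it from above across the 46 mm. Stands safely on the bench; works either way round (half a turn).
- charger: Charger, fixed: flat black box 150 x 120 mm with a light strip with a small green lamp (at -x), vents, and a mains lead at the back (+x). Port: vertical well round the origin, 64 mm along body x, 52 mm along y; sloped collar widens the mouth 7 mm all round. Over the bench: well floor (a pack's underside rests on it) 14, collar rim 54 mm. Origin at bench level, z up.
- work_lamp: LED work lamp, fixed: dark grey base 136 x 116 mm; lamp head with pale LED panel 60 to 105 mm to the -x side of the port, up to 101 mm high. Port: vertical well round the origin, 64 mm along body x, 52 mm along y; sloped collar widens the mouth 7 mm all round. Over the bench: well floor (a pack's underside rests on it) 14, collar rim 54 mm. Origin at bench level, z up.
- inflator: Tyre inflator, fixed: light grey box about 180 x 112 mm, round white dial on the sloped nose (at -x), short black hose along its -y side. Port: vertical well round the origin, 64 mm along body x, 52 mm along y; sloped collar widens the mouth 7 mm all round. Over the bench: well floor (a pack's underside rests on it) 30, collar rim 70 mm. Origin at bench level, z up.
There are look-alikes about, which are no part of the job. Leave any blue, pink or purple look-alike of the pack_half alone.

How it is judged:
At the end, for the whole second after the job is handed in: The full pack stands in the inflator's port, the half-charged pack in the work lamp's and the flat pack in the charger's: each within 10 mm of the port's middle, its underside within 6 mm of the port's floor, within 0.12 rad of upright, at rest and released (horizontal distance between pack_full and inflator below 0.01 m and z of pack_full in the frame of inflator between 0.024 and 0.036 m and angle between each of pack_full, pack_half, pack_flat's own z axis and vertical below 0.12 rad and linear speed of each of pack_full, pack_half, pack_flat below 0.03 m/s and angular speed of each of pack_full, pack_half, pack_flat below 0.2 rad/s and horizontal distance between pack_half and work_lamp below 0.01 m and z of pack_half in the frame of work_lamp between 0.008 and 0.02 m and horizontal distance between pack_flat and charger below 0.01 m and z of pack_flat in the frame of charger between 0.008 and 0.02 m); the robot touches nothing.
It also fails if it takes over 115 s, if anything falls off the work surface, if the arm or the gripper's body presses on something with over 40 N, if the wrist force passes 120 N, or if a joint passes its speed limit or range.

## Working session

There is one attempt and no reset: what is moved stays moved. The work goes in short steps, Python scripts to look and compute and a tool call to move; the robot and the scene stay as the last step left them, time stands still between calls to the robot, and variables do not carry over. Pictures are saved under pics/ and viewed, and the job is handed in when it is done.

Besides the shell and the picture viewer there is one more tool, called after "Emit:" by a JSON object that holds its "api" and its "payload", one argument or row to a line. servo_tool: Moves the arm, as the interface text tells. Its arguments: {"type":"object","properties":{"motion":{"type":"array","items":{"type":"array","items":{"type":"number"}}},"grip_force":{"type":"number"}},"required":["motion"]}

```bash
ls; mkdir -p pics
python3 - <<'E'
from rig import *
import cv2
o=get_obs(); print(o['time_s'],o['position'],o['orientation'])
for n in ['scene','side','wrist']:
    p,d=camera(n); cv2.imwrite(f'pics/{n}0.png',p)
    c=calibration(n); print(n,c)
    for k in ['pack_full','pack_half','pack_flat','charger','work_lamp','inflator']:
        for f in (landmark_of,):
            print(k,[( [round(v,3) for v in q['at']],round(q['conf'],2)) for q in f(n,k)][:5])
print(get_obs()['time_s'])
E
```

```text
pics
0.0 [6.24611896e-01 2.67631783e-05 2.30494144e-01] [ 7.07086566e-01  7.07126621e-01 -5.33179233e-04 -4.95569867e-04]
scene {'fx': 571.6603220097047, 'fy': 571.6603220097047, 'cx': 314.34389155402926, 'cy': 235.01748124592777, 'k1': -0.0416843069749524, 'R': array([[ 0.8407102 , -0.54126339, -0.01550174],
       [-0.39074362, -0.58660079, -0.70937927],
       [ 0.3748677 ,  0.60243959, -0.70465648]]), 't': array([-0.53567724,  0.29173393,  1.14070533])}
pack_full [([0.451, 0.247, 0.009], 0.75)]
pack_half [([0.758, -0.113, 0.001], 0.85), ([0.832, -0.022, -0.0], 0.64), ([0.477, 0.067, -0.0], 0.57)]
pack_flat [([0.467, -0.284, 0.016], 0.79)]
charger [([0.449, 0.247, -0.003], 0.83)]
work_lamp [([0.468, -0.281, -0.0], 0.79)]
inflator [([0.658, 0.032, 0.001], 0.75)]
side {'fx': 619.7325022175052, 'fy': 619.7325022175052, 'cx': 318.4425782644471, 'cy': 236.45210836477514, 'k1': -0.04946809763674588, 'R': array([[ 0.97256995, -0.23154203,  0.0222708 ],
       [-0.08871131, -0.45771426, -0.88466262],
       [ 0.21503024,  0.85842061, -0.46569953]]), 't': array([-0.60166194,  0.12933106,  
[... 241 characters left out ...]
er [([0.449, 0.247, -0.004], 0.92)]
work_lamp [([0.464, -0.283, 0.001], 0.68)]
inflator [([0.663, 0.036, 0.002], 0.95)]
wrist {'fx': 374.16930764255727, 'fy': 374.16930764255727, 'cx': 320.7192875536429, 'cy': 242.65891476448252, 'k1': -0.06865609708214337, 'R': array([[ 9.99999940e-01, -2.02259719e-04, -2.82848760e-04],
       [-1.14876914e-04, -9.59919098e-01,  2.80277206e-01],
       [-3.28200716e-04, -2.80277157e-01, -9.59919063e-01]]), 't': array([-0.62429797, -0.03745869,  0.37948796])}
pack_full []
pack_half [([0.834, -0.019, 0.001], 0.85), ([0.476, 0.062, -0.004], 0.82), ([0.756, -0.114, -0.001], 0.58)]
pack_flat []
charger [([0.658, 0.035, 0.032], 0.4)]
work_lamp []
inflator []
1.05
```

View pics/scene0.png

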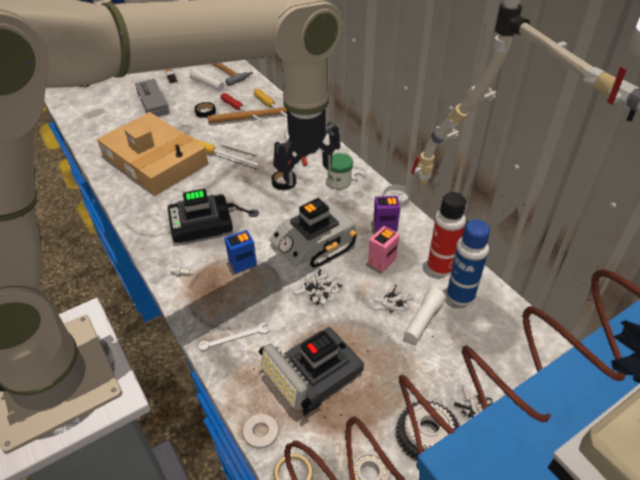

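View pics/side0.png

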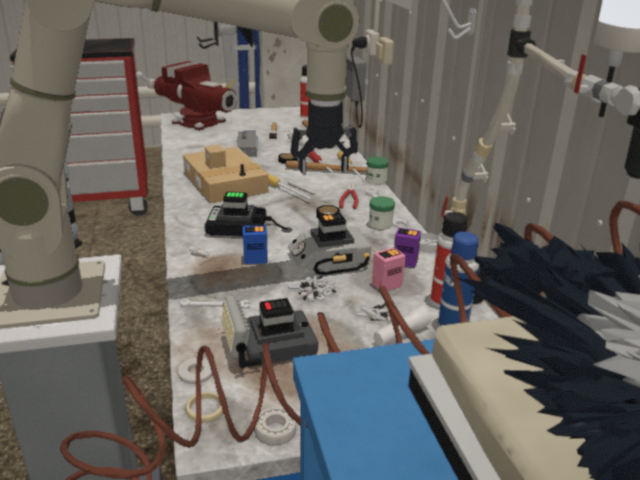

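View pics/wrist0.png

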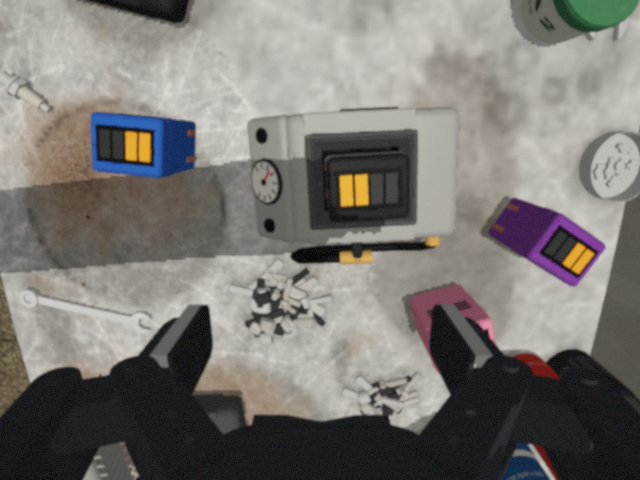

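Candidates for the half pack: the dark pack in the inflator (wrist 368,188), blue (wrist 140,145), purple (545,240) and pink (450,315). I choose the dark-bodied one in the inflator. Candidates for full: only the charger's green pack (scene 195,200). For flat: only the lamp's red one (scene 317,348). Next I measure them.

```bash
cat > h.py <<'E'
import numpy as np, cv2
from rig import *
def cloud(n,save=None):
    c=calibration(n); p,d=camera(n)
    if save: cv2.imwrite(save,p)
    K=np.array([[c['fx'],0,c['cx']],[0,c['fy'],c['cy']],[0,0,1]])
    v,u=np.mgrid[0:480,0:640]
    pts=np.stack([u.ravel(),v.ravel()],1).astype(np.float64).reshape(-1,1,2)
    n_=cv2.undistortPoints(pts,K,np.array([c['k1'],0,0,0,0])).reshape(-1,2)
    z=d.ravel().astype(float)
    P=np.c_[n_*z[:,None],z]
    W=(P-c['t'])@c['R']
    W[z<=0]=np.nan
    return p,W.reshape(480,640,3)
def pix(n,X):
    c=calibration(n); K=np.array([[c['fx'],0,c['cx']],[0,c['fy'],c['cy']],[0,0,1]])
    return cv2.projectPoints(np.array(X,float).reshape(-1,1,3),cv2.Rodrigues(c['R'])[0],c['t'],K,np.array([c['k1'],0,0,0,0]))[0].reshape(-1,2)
def top(W,xy,zr,r=0.05):
    w=W.reshape(-1,3); m=(np.hypot(w[:,0]-xy[0],w[:,1]-xy[1])<r)&(w[:,2]>zr[0])&(w[:,2]<zr[1])
    q=w[m]
    if len(q)<30: return None
    (cx,cy),(a,b),ang=cv2.minAreaRect((q[:,:2]*1000).astype(np.float32))
    if a<b: a,b,ang=b,a,ang+90
    ang=(ang+90)%180-90
    return len(q),round(cx,1),round(cy,1),round(a,1),round(b,1),'yaw',round(ang,1),'z',round(float(np.median(q[:,2])*1000),1)
E
python3 - <<'E'
from h import *
for n in ['scene','side','wrist']:
    p,W=cloud(n)
    np.save(f'/tmp/{n}.npy',W)
    for k,xy,h in [('charger',(.449,.246),.098),('lamp',(.466,-.284),.098),('infl',(.66,.034),.114)]:
        print(n,k,top(W,xy,(h-.008,h+.008),.043), top(W,xy,(h-.05,h-.036),.06))
    # clutter on patch
    w=W.reshape(-1,3)
    m=(abs(w[:,0]-.47)<.12)&(abs(w[:,1]+.05)<.17)&(w[:,2]>.006)
    H,xe,ye=np.histogram2d(w[m,0],w[m,1],bins=[np.arange(.35,.6,.02),np.arange(-.22,.13,.02)])
    print(H.astype(int))
cv2.imwrite('pics/crop1.png',cv2.resize(p[100:260,230:480],None,fx=3,fy=3))
E
```

```text
scene charger (327, 449.0, 242.9, 57.7, 50.4, 'yaw', -17.1, 'z', 97.5) (371, 448.9, 243.6, 90.2, 86.7, 'yaw', -17.2, 'z', 52.6)
scene lamp (679, 466.1, -283.3, 59.0, 49.3, 'yaw', 3.2, 'z', 99.2) (608, 471.9, -282.3, 100.4, 80.9, 'yaw', 4.2, 'z', 54.0)
scene infl (381, 657.1, 32.2, 59.9, 48.9, 'yaw', 1.0, 'z', 113.7) (382, 658.3, 32.1, 91.9, 82.4, 'yaw', 3.1, 'z', 69.0)
[[  0   0   0   0   4  32   1 537 291 101  20   2   0   0   0   6  18]
 [ 20   0   0   0  20  16   0 479 301 111  24   0   0   0   2   0   1]
 [  0   0   0   0  32   4   0 417 304 111  27   1   0   0   1   0   1]
 [  0   0   1   4  47   4   0 319 351 114  35   0   0   0   2   0   0]
 [  1   1   0   1   3   3   2 236 404 119  34   1   2 107  57  16   1]
 [  0   1   1   2   2   2   2  99 492 129  28   1  14 233  56  17   0]
 [  0   0   0   2   1   0   1  29 506 142  23   2  83 170  48  13   0]
 [  0   0   1   1   1   1   0   5 511 141  24   1  82  53  37   4   0]
 [  0   1   2   0   1   0   3   4 462 157  21   1   0   0   0   0   0]
 [  0   1   0   1  17   1  33   0 491 160  21   0   0   0   0   0   0]
 [  1   0   1  43 
[... 1893 characters left out ...]
0   13    1    0    0    0    0    0    0    0  112
    87   16    0]
 [   0    0    0    0    0    0    0    0    0    0    0    0    0  541
   658  296    0]
 [   0    0    0    0    0    0    0    0    0    0    0    0    5  634
   678  235    0]
 [   0    0    0    0    0    0    0    0    0    0    0    0   62 1141
  1285  259    0]
 [   6    0    0    0    0    0   20    0    0    0    0    0    0    0
     0    0    0]
 [   0    0    0    0   68    4  166    0    0    0    0    1    0    0
     0    0    0]
 [   0    0    0   86  265  308  346  126    0   26 2943 8121  187  210
   240   55    0]
 [   0    0    0   58  276  220  269  252   53   70 2193 6666  465  484
   504  144    0]]
```

View pics/crop1.png

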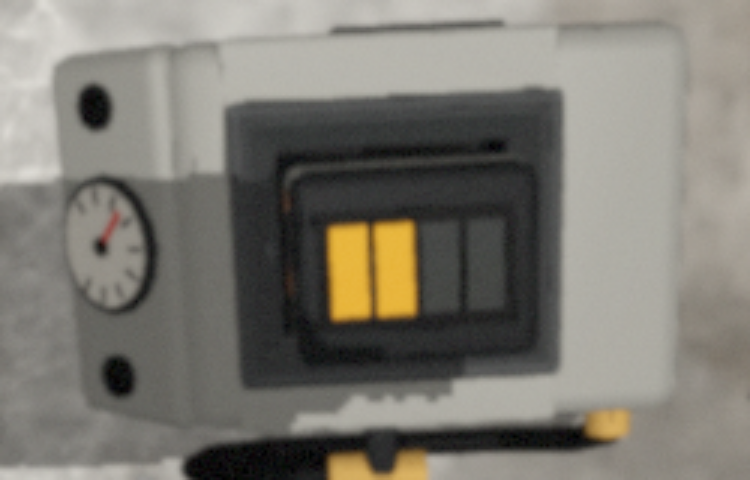

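The crop shows a dark pack with two amber bars, two dark, in the light grey inflator with the dial: the right one. The patch near (0.47, -0.035) is clear in the wrist view.

```bash
cat >> h.py <<'E'
from scipy.spatial.transform import Rotation as Ro
def go(x,y,z,yaw):
    """mm, deg: tool x at yaw from world x, pointing down"""
    o=get_obs(); R=Ro.from_quat(o['orientation']); a=np.radians(yaw)
    T=np.array([[np.cos(a),np.sin(a),0],[np.sin(a),-np.cos(a),0],[0,0,-1]])
    s=R.inv().apply(np.array([x,y,z])/1000-o['position'])/.04
    rv=np.degrees((R.inv()*Ro.from_matrix(T)).as_rotvec())/5
    print('shift',np.round(s,3),'turn',np.round(rv,3),'|pos',np.round(o['position']*1000,1),'t',round(o['time_s'],2),'F',np.round(o['ft_force'],1),'open',round(o['opening'],4))
E
python3 -c "
from h import *
go(657.9,33.5,200,3)"
```

```text
shift [0.837 0.822 0.784] turn [ 1.00e-03 -1.00e-03  1.74e+01] |pos [625.    0.  231.4] t 1.2 F [-0.8  0.3 -0. ] open 0.0858
```

Emit:
{"api": "servo_tool", "payload": {
  "motion": [
    [0.84,0.82,0.78,0,0,17.4,85],
    [0.84,0.82,0.78,0,0,17.4,85],
    [0.84,0.82,0.78,0,0,17.4,85],
    [0.84,0.82,0.78,0,0,17.4,85],
    [0.84,0.82,0.78,0,0,17.4,85],
    [0.84,0.82,0.78,0,0,17.4,85],
    [0.84,0.82,0.78,0,0,17.4,85],
    [0.84,0.82,0.78,0,0,17.4,85],
    [0.84,0.82,0.78,0,0,17.4,85],
    [0.84,0.82,0.78,0,0,17.4,85],
    [0.84,0.82,0.78,0,0,17.4,85],
    [0.84,0.82,0.78,0,0,17.4,85]
  ]
}}

```text
time_s: 2.2
position: [0.6578, 0.0337, 0.2001]
orientation: [0.999, 0.032, 0.0, -0.0]
ft_force: [0.1, 1.0, -0.7]
opening: 0.0851
```

```bash
python3 -c "
from h import *
go(657.9,33.5,80,3)
p,W=cloud('wrist','pics/w1.png')
print(top(W,(.658,.034),(.106,.122),.043),top(W,(.658,.034),(.064,.078),.06))
go(657.9,33.5,80,3)"
```

```text
shift [2.000e-03 4.000e-03 3.002e+00] turn [-0.    -0.     0.141] |pos [657.8  33.7 200.1] t 2.2 F [ 0.1  1.  -0.7] open 0.0851
(6059, 658.5, 33.6, 57.2, 46.0, 'yaw', 3.4, 'z', 114.9) (4134, 658.5, 33.7, 90.0, 78.4, 'yaw', 3.0, 'z', 69.6)
shift [1.000e-03 7.000e-03 3.002e+00] turn [-0.002 -0.     0.034] |pos [657.8  33.8 200.1] t 2.25 F [-0.4 -0.1  0.2] open 0.0852
```

View pics/w1.png

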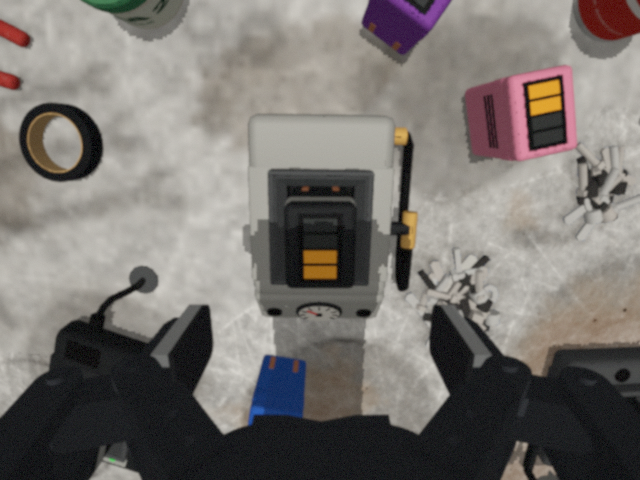

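The wrist view shows the amber pack under the gripper at (320,245), aligned. I'll go down and grip it.

Emit:
{"api": "servo_tool", "payload": {
  "motion": [
    [0.01,0,0.8,0,0,0,85],
    [0.01,0,1.6,0,0,0,85],
    [0.01,0,2.3,0,0,0,85],
    [0.01,0,2.8,0,0,0,85],
    [0.01,0,3.0,0,0,0,85],
    [0.01,0,3.0,0,0,0,85],
    [0.01,0,3.0,0,0,0,30],
    [0.01,0,3.0,0,0,0,30],
    [0.01,0,3.0,0,0,0,30],
    [0.01,0,3.0,0,0,0,30],
    [0.01,0,3.0,0,0,0,30],
    [0.01,0,3.0,0,0,0,30]
  ],
  "grip_force": 50
}}

```text
time_s: 3.25
position: [0.6593, 0.0338, 0.082]
orientation: [0.999, 0.036, 0.001, -0.0]
ft_force: [-1.1, 0.6, 6.8]
opening: 0.0451
```

Emit:
{"api": "servo_tool", "payload": {
  "motion": [
    [0,0,0,0,0,0,30],
    [0,0,0,0,0,0,30],
    [0,0,0,0,0,0,30],
    [0,0,-0.3,0,0,0,30],
    [0,0,-0.7,0,0,0,30],
    [0,0,-1.2,0,0,0,30],
    [0,0,-1.8,0,0,0,30],
    [0,0,-2.2,0,0,0,30],
    [0,0,-2.5,0,0,0,30],
    [0,0,-2.5,0,0,0,30]
  ]
}}

```text
time_s: 4.08
position: [0.6594, 0.0337, 0.1836]
orientation: [0.999, 0.035, 0.002, -0.0]
ft_force: [0.3, -0.6, -2.0]
opening: 0.0453
```

```bash
python3 -c "
from h import *
go(470,-35,184,3)
go(470,-35,53,3)"
```

```text
shift [-4.845  1.377 -0.033] turn [-0.004 -0.051  0.211] |pos [659.4  33.7 183.6] t 4.08 F [ 0.3 -0.6 -2. ] open 0.0453
shift [-4.86   1.378  3.242] turn [-0.004 -0.051  0.211] |pos [659.4  33.7 183.6] t 4.08 F [ 0.3 -0.6 -2. ] open 0.0453
```

Emit:
{"api": "servo_tool", "payload": {
  "motion": [
    [-0.4,0.1,0,0,0,0,30],
    [-1.1,0.3,0,0,0,0.1,30],
    [-1.9,0.55,0,0,0,0.2,30],
    [-2.7,0.8,0,0,0,0.2,30],
    [-3.5,1.0,0,0,0,0.2,30],
    [-4.2,1.2,0,0,0,0.2,30],
    [-4.7,1.35,0,0,0,0.2,30],
    [-4.85,1.38,0,0,0,0.2,30],
    [-4.85,1.38,0.2,0,0,0.2,30],
    [-4.86,1.38,0.7,0,0,0.2,30],
    [-4.86,1.38,1.3,0,0,0.2,30],
    [-4.86,1.38,1.9,0,0,0.2,30]
  ]
}}

```text
time_s: 5.08
position: [0.469, -0.0346, 0.1027]
orientation: [1.0, 0.027, 0.0, -0.0]
ft_force: [0.7, 0.6, -3.1]
opening: 0.0454
```

```bash
python3 -c "
from h import *
p,W=cloud('side','pics/s2.png')
go(470,-35,53,3)"
```

```text
shift [0.105 0.016 1.123] turn [0.002 0.071 0.024] |pos [466.1 -34.6  97.9] t 5.13 F [-3.9  0.7 -8.6] open 0.0452
```

View pics/s2.png

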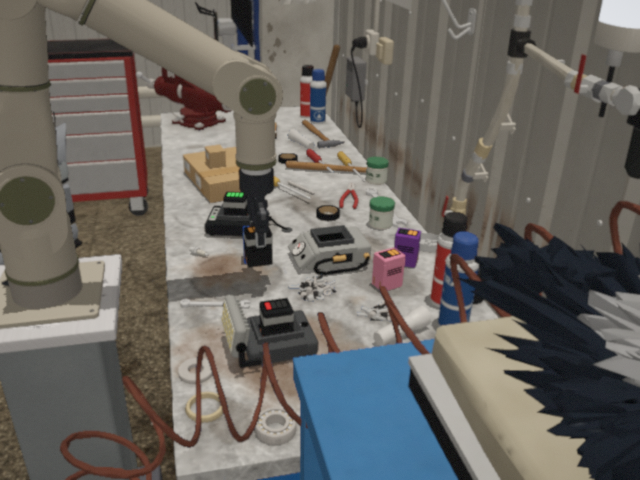

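The picture shows the pack hanging above the clear bench at (258,245), in front of the inflator, whose port is now empty. Let it settle, then place.

Emit:
{"api": "servo_tool", "payload": {
  "motion": [
    [0,0,0,0,0,0,30],
    [0,0,0,0,0,0,30],
    [0,0,0,0,0,0,30],
    [0,0,0,0,0,0,30]
  ]
}}

```text
time_s: 5.47
position: [0.4693, -0.0351, 0.1054]
orientation: [1.0, 0.027, 0.001, -0.0]
ft_force: [-0.3, 0.2, -2.0]
opening: 0.0452
```

```bash
python3 -c "
from h import *
go(470,-35,53,3)"
```

```text
shift [ 0.014 -0.     1.31 ] turn [-0.001 -0.027  0.012] |pos [469.3 -35.1 105.4] t 5.47 F [-0.3  0.2 -2. ] open 0.0452
```

Emit:
{"api": "servo_tool", "payload": {
  "motion": [
    [0,0,0.4,0,0,0,30],
    [0,0,0.8,0,0,0,30],
    [0,0,1.1,0,0,0,30],
    [0,0,1.25,0,0,0,30],
    [0,0,1.31,0,0,0,30],
    [0,0,1.34,0,0,0,30],
    [0,0,1.34,0,0,0,30],
    [0,0,1.34,0,0,0,30]
  ]
}}

```text
time_s: 6.13
position: [0.469, -0.035, 0.0519]
orientation: [1.0, 0.027, 0.001, -0.0]
ft_force: [-4.2, -0.0, 7.7]
opening: 0.0453
```

Emit:
{"api": "servo_tool", "payload": {
  "motion": [
    [0,0,0,0,0,0,85],
    [0,0,0,0,0,0,85],
    [0,0,0,0,0,0,85],
    [0,0,0,0,0,0,85],
    [0,0,0,0,0,0,85],
    [0,0,-0.4,0,0,0,85],
    [0,0,-1.2,0,0,0,85],
    [0,0,-2.0,0,0,0,85],
    [0,0,-2.8,0,0,0,85],
    [0,0,-3.4,0,0,0,85],
    [0,0,-3.7,0,0,0,85],
    [0,0,-3.7,0,0,0,85]
  ]
}}

```text
time_s: 7.13
position: [0.4698, -0.0351, 0.2016]
orientation: [1.0, 0.027, 0.003, -0.0]
ft_force: [0.0, 0.5, -1.8]
opening: 0.085
```

```bash
python3 -c "
from h import *
p,W=cloud('wrist','pics/w3.png')
print(top(W,(.47,-.035),(.076,.092),.043))
go(449,244,200,-17)"
```

```text
(4808, 468.4, -35.4, 57.5, 46.1, 'yaw', 2.5, 'z', 84.8)
shift [-0.126 -6.996 -0.008] turn [-0.007 -0.031  4.011] |pos [469.  -35.2 199.6] t 7.18 F [-0.4  0.  -0. ] open 0.0853
```

View pics/w3.png

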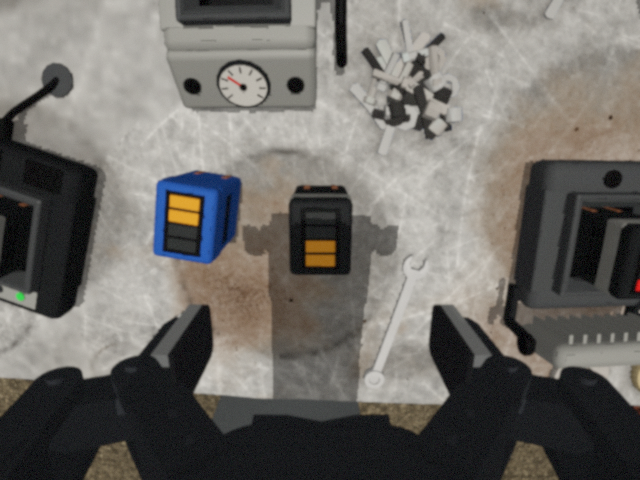

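The half pack stands upright on the bench at (320,240), clear of the blue look-alike at (190,215). Next is the charger.

Emit:
{"api": "servo_tool", "payload": {
  "motion": [
    [0,-0.4,0,0,0,0.4,85],
    [0,-1.2,0,0,0,1,85],
    [0,-2.0,0,0,0,1.6,85],
    [-0.1,-2.9,0,0,0,2.4,85],
    [-0.1,-3.8,0,0,0,3.0,85],
    [-0.1,-4.7,0,0,0,3.6,85],
    [-0.12,-5.6,0,0,0,4,85],
    [-0.12,-6.4,0,0,0,4,85],
    [-0.12,-6.9,0,0,0,4,85],
    [-0.12,-7,0,0,0,4,85],
    [-0.12,-7,0,0,0,4,85],
    [-0.12,-7,0,0,0,4,85]
  ]
}}

```text
time_s: 8.18
position: [0.4484, 0.243, 0.1974]
orientation: [0.989, -0.148, -0.001, 0.001]
ft_force: [-0.2, 0.1, -0.2]
opening: 0.0853
```

```bash
python3 -c "
from h import *
p,W=cloud('wrist','pics/w4.png')
print(top(W,(.449,.244),(.09,.106),.043),top(W,(.449,.244),(.047,.062),.06))
go(449,244,66,-17)"
```

```text
(5462, 449.3, 243.7, 57.0, 46.1, 'yaw', -17.3, 'z', 98.9) (4004, 448.4, 244.0, 90.4, 78.5, 'yaw', -16.5, 'z', 53.4)
shift [-0.    -0.042  3.294] turn [ 0.015  0.005 -0.008] |pos [448.6 242.5 197.8] t 8.23 F [-0.8 -1.2 -0.1] open 0.0853
```

View pics/w4.png

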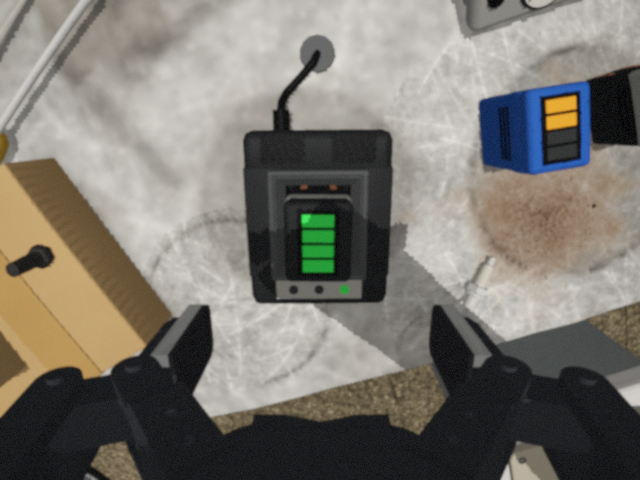

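Four green bars at (318,243), with the gripper centred over them. Going down.

Emit:
{"api": "servo_tool", "payload": {
  "motion": [
    [0.01,-0.03,0.8,0,0,0,85],
    [0.01,-0.03,1.6,0,0,0,85],
    [0.01,-0.03,2.4,0,0,0,85],
    [0.01,-0.03,3.0,0,0,0,85],
    [0.01,-0.03,3.27,0,0,0,85],
    [0.01,-0.03,3.27,0,0,0,85],
    [0.01,-0.03,3.27,0,0,0,30],
    [0.01,-0.03,3.27,0,0,0,30],
    [0.01,-0.03,3.27,0,0,0,30],
    [0.01,-0.03,3.27,0,0,0,30],
    [0.01,-0.03,3.27,0,0,0,30],
    [0.01,-0.03,3.27,0,0,0,30]
  ]
}}

```text
time_s: 9.23
position: [0.4502, 0.2455, 0.0694]
orientation: [0.989, -0.147, 0.001, -0.001]
ft_force: [-0.5, -1.3, 7.4]
opening: 0.045
```

Emit:
{"api": "servo_tool", "payload": {
  "motion": [
    [0,0,0,0,0,0,30],
    [0,0,0,0,0,0,30],
    [0,0,0,0,0,0,30],
    [0,0,-0.3,0,0,0,30],
    [0,0,-0.7,0,0,0,30],
    [0,0,-1.2,0,0,0,30],
    [0,0,-1.8,0,0,0,30],
    [0,0,-2.4,0,0,0,30],
    [0,0,-2.9,0,0,0,30],
    [0,0,-3.2,0,0,0,30],
    [0,0,-3.2,0,0,0,30]
  ]
}}

```text
time_s: 10.15
position: [0.4504, 0.2459, 0.1987]
orientation: [0.989, -0.147, 0.002, -0.002]
ft_force: [0.3, 0.4, -3.5]
opening: 0.045
```

```bash
python3 -c "
from h import *
go(658.5,33.7,190,3)"
```

```text
shift [6.523 3.56  0.226] turn [-0.035 -0.045 -3.989] |pos [450.4 245.9 198.7] t 10.15 F [ 0.3  0.4 -3.5] open 0.045
```

Emit:
{"api": "servo_tool", "payload": {
  "motion": [
    [0.3,0.15,0,0,0,-0.3,30],
    [0.9,0.5,0,0,0,-0.8,30],
    [1.6,0.9,0,0,0,-1.4,30],
    [2.3,1.3,0,0,0,-2,30],
    [3.1,1.7,0,0,0,-2.6,30],
    [3.9,2.1,0,0,0,-3.2,30],
    [4.7,2.55,0,0,0,-3.7,30],
    [5.5,3.0,0,0,0,-4,30],
    [6.1,3.35,0.1,0,0,-4,30],
    [6.45,3.52,0.2,0,0,-4,30],
    [6.52,3.56,0.2,0,0,-4,30],
    [6.52,3.56,0.2,0,0,-4,30]
  ]
}}

```text
time_s: 11.15
position: [0.6568, 0.0317, 0.1855]
orientation: [1.0, 0.026, -0.001, 0.0]
ft_force: [-0.7, 0.2, -3.2]
opening: 0.0453
```

Emit:
{"api": "servo_tool", "payload": {
  "motion": [
    [0,0,0,0,0,0,30],
    [0,0,0,0,0,0,30],
    [0,0,0,0,0,0,30]
  ]
}}

```text
time_s: 11.4
position: [0.6567, 0.0344, 0.1879]
orientation: [1.0, 0.028, 0.0, -0.0]
ft_force: [0.7, 0.6, -4.6]
opening: 0.0453
```

```bash
python3 -c "
from h import *
go(658.5,33.7,90,3)
p,W=cloud('wrist','pics/w5.png')
z=get_obs()['position'][2]
w=W.reshape(-1,3); m=(np.hypot(w[:,0]-.658,w[:,1]-.034)<.05)&(w[:,2]>.1); print(np.histogram(w[m,2],bins=np.arange(.1,.3,.01)))
for a in (.2,.205,.21,.215,.22,.225,.23): print(a,top(W,(.658,.034),(a-.005,a+.005),.045))
print(top(W,(.658,.034),(.064,.076),.06))
"
```

```text
shift [0.043 0.022 2.448] turn [-0.007 -0.002  0.032] |pos [656.7  34.4 187.9] t 11.4 F [ 0.7  0.6 -4.6] open 0.0453
(array([    0,     0,     0,    70,   390,   429,   513,   598,   697,
        1001,  1827, 19901,  1985,  2352,  8751,  4398, 10625, 10128,
        4351]), array([0.1 , 0.11, 0.12, 0.13, 0.14, 0.15, 0.16, 0.17, 0.18, 0.19, 0.2 ,
       0.21, 0.22, 0.23, 0.24, 0.25, 0.26, 0.27, 0.28, 0.29]))
0.2 (1456, 673.6, 34.2, 73.1, 22.8, 'yaw', -87.0, 'z', 200.8)
0.205 (1827, 673.5, 34.3, 73.1, 23.0, 'yaw', -86.7, 'z', 205.3)
0.21 (2666, 655.6, 33.3, 72.5, 58.4, 'yaw', -86.9, 'z', 211.8)
0.215 (19901, 655.6, 33.3, 72.5, 58.4, 'yaw', -86.9, 'z', 217.3)
0.22 (18951, 655.5, 33.2, 72.5, 57.8, 'yaw', -86.2, 'z', 217.5)
0.225 (1985, 660.1, 33.7, 72.2, 30.4, 'yaw', -87.0, 'z', 226.9)
0.23 (1921, 657.5, 33.8, 89.2, 25.1, 'yaw', -86.8, 'z', 228.6)
(2805, 676.1, 34.5, 78.3, 55.1, 'yaw', -86.8, 'z', 69.6)
```

View pics/w5.png

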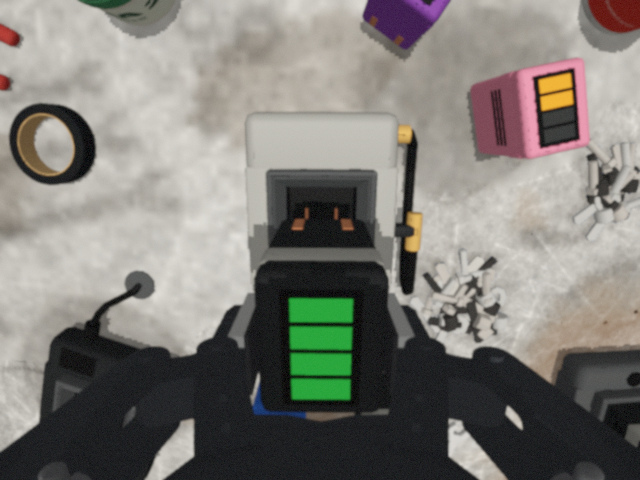

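The full pack (four green, at 320,350) hangs just short of the port (320,205); it needs +2.9 mm in x. Then insert.

Emit:
{"api": "servo_tool", "payload": {
  "motion": [
    [0.07,0.01,0,0,0,0,30],
    [0.07,0.01,0.3,0,0,0,30],
    [0.07,0.01,0.7,0,0,0,30],
    [0.07,0.01,1.0,0,0,0,30],
    [0.07,0.01,1.3,0,0,0,30],
    [0.07,0.01,1.4,0,0,0,30],
    [0.07,0.01,1.4,0,0,0,30]
  ]
}}

```text
time_s: 12.03
position: [0.6592, 0.0327, 0.1299]
orientation: [1.0, 0.027, -0.001, 0.0]
ft_force: [-0.3, -0.8, -2.8]
opening: 0.0448
```

```bash
python3 -c "
from h import *
go(659.6,33.7,84.6,3)
p,W=cloud('wrist','pics/w6.png')
go(659.6,33.7,84.6,3)
for a in (.155,.16,.165): print(a,top(W,(.658,.034),(a-.005,a+.005),.045))
"
```

```text
shift [ 0.015 -0.025  1.133] turn [0.002 0.029 0.012] |pos [659.2  32.7 129.9] t 12.03 F [-0.3 -0.8 -2.8] open 0.0448
shift [-0.002 -0.024  1.165] turn [0.001 0.01  0.012] |pos [659.8  32.7 131.2] t 12.08 F [-0.3  0.  -3.4] open 0.0454
0.155 (15553, 658.1, 31.6, 72.5, 58.4, 'yaw', -86.5, 'z', 159.0)
0.16 (19711, 658.1, 31.6, 72.5, 58.4, 'yaw', -86.4, 'z', 159.4)
0.165 (6023, 659.1, 30.6, 61.4, 60.7, 'yaw', 45.9, 'z', 160.5)
```

Emit:
{"api": "servo_tool", "payload": {
  "motion": [
    [0,-0.025,0,0,0,0,30],
    [0,-0.025,0.15,0,0,0,30],
    [0,-0.025,0.3,0,0,0,30],
    [0,-0.025,0.45,0,0,0,30],
    [0,-0.025,0.6,0,0,0,30],
    [0,-0.025,0.75,0,0,0,30],
    [0,-0.025,0.9,0,0,0,30],
    [0,-0.025,1.0,0,0,0,30],
    [0,-0.025,1.08,0,0,0,30],
    [0,-0.025,1.14,0,0,0,30],
    [0,-0.025,1.16,0,0,0,30],
    [0,-0.025,1.16,0,0,0,30]
  ]
}}

```text
time_s: 13.08
position: [0.6602, 0.0337, 0.0857]
orientation: [1.0, 0.027, 0.0, -0.0]
ft_force: [-1.5, -0.4, -1.7]
opening: 0.045
```

Emit:
{"api": "servo_tool", "payload": {
  "motion": [
    [0,0,0.02,0,0,0,30],
    [0,0,0.02,0,0,0,30],
    [0,0,0.02,0,0,0,85],
    [0,0,0.02,0,0,0,85],
    [0,0,0.02,0,0,0,85],
    [0,0,0,0,0,0,85],
    [0,0,-0.4,0,0,0,85],
    [0,0,-1.2,0,0,0,85],
    [0,0,-2.0,0,0,0,85],
    [0,0,-2.7,0,0,0,85],
    [0,0,-3.0,0,0,0,85],
    [0,0,-3.0,0,0,0,85]
  ]
}}

```text
time_s: 14.08
position: [0.6616, 0.0338, 0.2093]
orientation: [1.0, 0.027, 0.003, -0.0]
ft_force: [1.7, 0.4, -1.1]
opening: 0.0849
```

```bash
python3 -c "
from h import *
p,W=cloud('wrist','pics/w7.png')
print(top(W,(.658,.034),(.106,.122),.043),top(W,(.658,.034),(.064,.078),.06))
go(466,-283.5,210,3.2)"
```

```text
(5653, 659.5, 31.9, 57.7, 46.1, 'yaw', 3.0, 'z', 114.8) (3835, 658.5, 33.8, 90.0, 78.4, 'yaw', 2.9, 'z', 69.6)
shift [-5.284  7.662 -0.099] turn [-0.003 -0.034 -0.029] |pos [660.7  33.8 206.7] t 14.13 F [-0.4  0.2 -0.3] open 0.0851
```

View pics/w7.png

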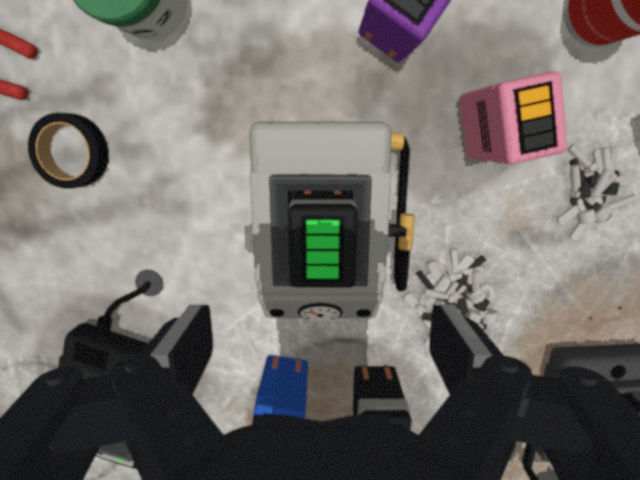

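The full pack is home in the inflator (323,250): top at 114.8 mm, as the first pack sat, and about 2 mm off centre. Now the lamp.

Emit:
{"api": "servo_tool", "payload": {
  "motion": [
    [-0.3,0.4,0,0,0,0,85],
    [-0.8,1.1,0,0,0,0,85],
    [-1.3,1.9,0,0,0,0,85],
    [-1.9,2.7,0,0,0,0,85],
    [-2.4,3.5,0,0,0,0,85],
    [-3.0,4.3,0,0,0,0,85],
    [-3.5,5.1,0,0,0,0,85],
    [-4.0,5.9,0,0,0,0,85],
    [-4.6,6.7,0,0,0,0,85],
    [-5.0,7.3,0,0,0,0,85],
    [-5.25,7.6,0,0,0,0,85],
    [-5.28,7.66,0,0,0,0,85]
  ]
}}

```text
time_s: 15.13
position: [0.4621, -0.2867, 0.2038]
orientation: [1.0, 0.024, -0.001, 0.0]
ft_force: [0.4, 0.3, -0.3]
opening: 0.0851
```

Emit:
{"api": "servo_tool", "payload": {
  "motion": [
    [0,0,0,0,0,0,85],
    [0,0,0,0,0,0,85],
    [0,0,0,0,0,0,85]
  ]
}}

```text
time_s: 15.38
position: [0.4661, -0.2819, 0.2046]
orientation: [1.0, 0.028, -0.0, -0.0]
ft_force: [0.1, 0.7, -0.7]
opening: 0.0852
```

```bash
python3 -c "
from h import *
p,W=cloud('wrist','pics/w8.png')
print(top(W,(.466,-.2835),(.09,.106),.043),top(W,(.469,-.2835),(.047,.062),.056))
go(466,-283.5,68,3.2)"
```

```text
(5197, 466.0, -283.7, 57.1, 46.1, 'yaw', 3.1, 'z', 98.9) (3757, 466.5, -282.8, 89.7, 78.3, 'yaw', 3.9, 'z', 53.4)
shift [-0.006  0.04   3.42 ] turn [-0.007  0.004 -0.001] |pos [ 466.2 -282.   204.8] t 15.43 F [ 0.2  0.6 -0.2] open 0.0847
```

View pics/w8.png

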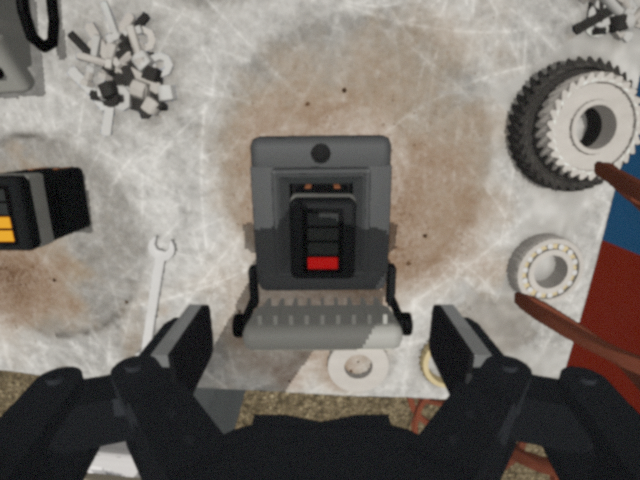

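One red bar lit at (322,264), the dark pack in the lamp: correct.

Emit:
{"api": "servo_tool", "payload": {
  "motion": [
    [0,0.03,0.8,0,0,0,85],
    [0,0.03,1.6,0,0,0,85],
    [0,0.03,2.4,0,0,0,85],
    [0,0.03,3.1,0,0,0,85],
    [0,0.03,3.4,0,0,0,85],
    [0,0.03,3.42,0,0,0,85],
    [0,0.03,3.42,0,0,0,30],
    [0,0.03,3.42,0,0,0,30],
    [0,0.03,3.42,0,0,0,30],
    [0,0.03,3.42,0,0,0,30],
    [0,0.03,3.42,0,0,0,30],
    [0,0.03,3.42,0,0,0,30]
  ]
}}

```text
time_s: 16.43
position: [0.4667, -0.2849, 0.0704]
orientation: [1.0, 0.027, 0.002, 0.0]
ft_force: [0.1, 0.6, 5.4]
opening: 0.0449
```

Emit:
{"api": "servo_tool", "payload": {
  "motion": [
    [0,0,0,0,0,0,30],
    [0,0,0,0,0,0,30],
    [0,0,0,0,0,0,30],
    [0,0,-0.3,0,0,0,30],
    [0,0,-0.7,0,0,0,30],
    [0,0,-1.2,0,0,0,30],
    [0,0,-1.8,0,0,0,30],
    [0,0,-2.4,0,0,0,30],
    [0,0,-2.9,0,0,0,30],
    [0,0,-3.2,0,0,0,30],
    [0,0,-3.3,0,0,0,30],
    [0,0,-3.3,0,0,0,30]
  ]
}}

```text
time_s: 17.43
position: [0.4658, -0.2849, 0.2015]
orientation: [1.0, 0.027, 0.001, 0.0]
ft_force: [-0.0, 0.0, -4.5]
opening: 0.0451
```

```bash
python3 -c "
from h import *
go(448.6,244,195,-16.9)"
```

```text
shift [  0.276 -13.226   0.154] turn [ 0.004 -0.019  3.991] |pos [ 465.8 -284.9  201.5] t 17.43 F [-0.   0.  -4.5] open 0.0451
```

Emit:
{"api": "servo_tool", "payload": {
  "motion": [
    [0,-0.3,0,0,0,0,30],
    [0,-0.8,0,0,0,0.2,30],
    [0,-1.5,0,0,0,0.4,30],
    [0.1,-2.2,0,0,0,0.6,30],
    [0.1,-3.0,0,0,0,0.8,30],
    [0.1,-3.8,0,0,0,1.1,30],
    [0.1,-4.6,0,0,0,1.4,30],
    [0.15,-5.4,0,0,0,1.7,30],
    [0.15,-6.2,0,0,0,2,30],
    [0.2,-6.8,0,0,0,2,30],
    [0.2,-7.1,0,0,0,2,30],
    [0.2,-7.2,0,0,0,2,30]
  ]
}}

```text
time_s: 18.43
position: [0.4569, 0.0064, 0.1992]
orientation: [0.998, -0.058, -0.001, -0.0]
ft_force: [-0.2, -1.2, -3.6]
opening: 0.0451
```

```bash
python3 -c "
from h import *
go(448.6,244,195,-16.9)"
```

```text
shift [-0.898 -5.876  0.106] turn [0.003 0.027 2.04 ] |pos [456.9   6.4 199.2] t 18.43 F [-0.2 -1.2 -3.6] open 0.0451
```

Emit:
{"api": "servo_tool", "payload": {
  "motion": [
    [-0.1,-0.4,0,0,0,0.2,30],
    [-0.2,-1.1,0,0,0,0.4,30],
    [-0.3,-1.8,0,0,0,0.7,30],
    [-0.4,-2.6,0,0,0,1,30],
    [-0.5,-3.4,0,0,0,1.3,30],
    [-0.65,-4.2,0,0,0,1.6,30],
    [-0.77,-5.0,0,0,0,2,30],
    [-0.85,-5.6,0,0,0,2,30],
    [-0.89,-5.8,0,0,0,2,30],
    [-0.89,-5.87,0,0,0,2,30],
    [-0.89,-5.87,0,0,0,2,30],
    [-0.89,-5.87,0,0,0,2,30]
  ]
}}

```text
time_s: 19.43
position: [0.4514, 0.2389, 0.2]
orientation: [0.989, -0.148, -0.0, 0.001]
ft_force: [-0.1, -1.0, -3.4]
opening: 0.045
```

Emit:
{"api": "servo_tool", "payload": {
  "motion": [
    [0,0,0,0,0,0,30],
    [0,0,0,0,0,0,30],
    [0,0,0,0,0,0,30]
  ]
}}

```text
time_s: 19.68
position: [0.4514, 0.2398, 0.2006]
orientation: [0.989, -0.148, 0.0, 0.0]
ft_force: [-0.1, -0.4, -2.7]
opening: 0.0451
```

```bash
python3 -c "
from h import *
go(448.6,244,130,-16.9)
p,W=cloud('wrist','pics/w9.png')
for a in (.225,.23,.235): print(a,top(W,(.449,.244),(a-.005,a+.005),.043))
print(top(W,(.449,.244),(.047,.062),.06))
go(448.6,244,130,-16.9)
"
```

```text
shift [-0.098 -0.079  1.765] turn [ 0.001 -0.003 -0.024] |pos [451.4 239.8 200.6] t 19.68 F [-0.1 -0.4 -2.7] open 0.0451
0.225 (14588, 450.7, 238.8, 72.7, 58.4, 'yaw', 72.8, 'z', 229.0)
0.23 (19651, 450.6, 238.9, 72.8, 58.3, 'yaw', 72.7, 'z', 229.5)
0.235 (6780, 451.1, 240.7, 62.2, 60.5, 'yaw', 32.9, 'z', 230.5)
(2208, 466.6, 238.6, 78.4, 52.4, 'yaw', 73.7, 'z', 53.6)
shift [-0.094 -0.074  1.765] turn [ 0.    -0.003 -0.02 ] |pos [451.3 240.1 200.6] t 19.73 F [ 0.5  0.5 -3. ] open 0.0455
```

View pics/w9.png

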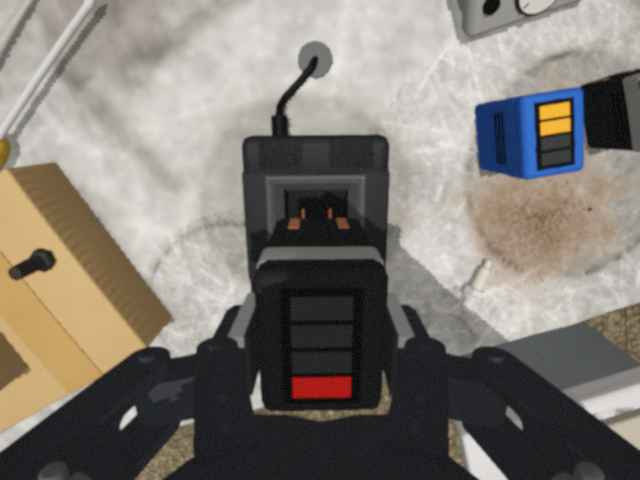

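Only the red bar is lit on the held pack (320,388), and the port is visible at (318,200). It needs about -3.4 mm along tool x and -4 mm along tool y.

Emit:
{"api": "servo_tool", "payload": {
  "motion": [
    [-0.085,-0.1,0,0,0,0,30],
    [-0.085,-0.1,0.3,0,0,0,30],
    [-0.085,-0.1,0.8,0,0,0,30],
    [-0.085,-0.1,1.2,0,0,0,30],
    [-0.085,-0.1,1.6,0,0,0,30],
    [-0.085,-0.1,1.75,0,0,0,30],
    [-0.085,-0.1,1.75,0,0,0,30],
    [-0.085,-0.1,1.75,0,0,0,30]
  ]
}}

```text
time_s: 20.4
position: [0.449, 0.2457, 0.1305]
orientation: [0.989, -0.147, -0.0, 0.0]
ft_force: [0.1, -0.3, -1.8]
opening: 0.045
```

```bash
python3 -c "
from h import *
go(448.6,244,69.3,-16.9)
p,W=cloud('wrist')
for a in (.155,.16,.165): print(a,top(W,(.449,.244),(a-.005,a+.005),.043))
go(448.6,244,69.3,-16.9)
"
```

```text
shift [0.003 0.043 1.531] turn [ 0.001  0.002 -0.006] |pos [449.  245.7 130.5] t 20.4 F [ 0.1 -0.3 -1.8] open 0.045
0.155 (14835, 448.1, 244.9, 72.6, 58.7, 'yaw', 72.7, 'z', 159.0)
0.16 (19602, 448.3, 244.9, 72.6, 58.6, 'yaw', 71.5, 'z', 159.5)
0.165 (6494, 449.5, 246.6, 61.8, 60.3, 'yaw', -57.8, 'z', 160.5)
shift [-0.006  0.051  1.546] turn [-0.008 -0.007 -0.007] |pos [449.4 245.9 131.2] t 20.45 F [-0.2 -0.4 -2.5] open 0.0451
```

Within 1 mm of the port. Insert.

Emit:
{"api": "servo_tool", "payload": {
  "motion": [
    [0,0.025,0.15,0,0,0,30],
    [0,0.025,0.35,0,0,0,30],
    [0,0.025,0.55,0,0,0,30],
    [0,0.025,0.75,0,0,0,30],
    [0,0.025,0.95,0,0,0,30],
    [0,0.025,1.15,0,0,0,30],
    [0,0.025,1.3,0,0,0,30],
    [0,0.025,1.42,0,0,0,30],
    [0,0.025,1.5,0,0,0,30],
    [0,0.025,1.54,0,0,0,30],
    [0,0.025,1.54,0,0,0,30],
    [0,0.025,1.54,0,0,0,30]
  ]
}}

```text
time_s: 21.45
position: [0.449, 0.2451, 0.07]
orientation: [0.989, -0.147, 0.0, -0.0]
ft_force: [-4.5, -1.3, 7.8]
opening: 0.0452
```

Emit:
{"api": "servo_tool", "payload": {
  "motion": [
    [0,0,0,0,0,0,85],
    [0,0,0,0,0,0,85],
    [0,0,0,0,0,0,85],
    [0,0,0,0,0,0,85],
    [0,0,-0.3,0,0,0,85],
    [0,0,-1.0,0,0,0,85],
    [0,0,-1.8,0,0,0,85],
    [0,0,-2.6,0,0,0,85],
    [0,0,-3.1,0,0,0,85],
    [0,0,-3.3,0,0,0,85],
    [0,0,-3.3,0,0,0,85]
  ]
}}

```text
time_s: 22.37
position: [0.4497, 0.2452, 0.2036]
orientation: [0.989, -0.147, 0.002, -0.001]
ft_force: [0.3, 0.5, 0.5]
opening: 0.0847
```

```bash
python3 -c "
from h import *
p,W=cloud('wrist','pics/w10.png')
print(top(W,(.449,.244),(.09,.106),.043),top(W,(.449,.244),(.047,.062),.06))
go(468.4,-35.2,203,2.7)"
```

```text
(5232, 448.2, 245.5, 58.9, 46.0, 'yaw', -16.9, 'z', 98.9) (3844, 448.6, 244.0, 89.8, 78.3, 'yaw', -16.7, 'z', 53.5)
shift [ 2.503  6.553 -0.038] turn [-0.01  -0.016 -3.929] |pos [449.  244.7 201.6] t 22.42 F [-0.2  0.2  0.1] open 0.085
```

View pics/w10.png

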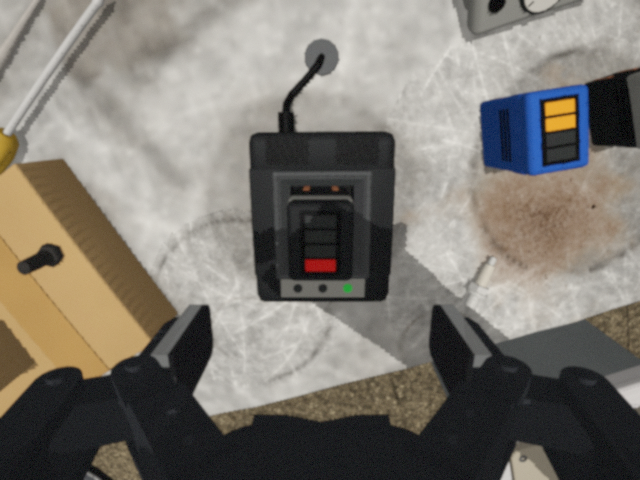

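The flat pack is home in the charger (320,240): top at 98.9 mm, 1.5 mm off centre. Now the half pack on the bench.

Emit:
{"api": "servo_tool", "payload": {
  "motion": [
    [0.1,0.35,0,0,0,-0.2,85],
    [0.35,1.0,0,0,0,-0.6,85],
    [0.65,1.7,0,0,0,-1.1,85],
    [0.95,2.5,0,0,0,-1.6,85],
    [1.25,3.3,0,0,0,-2.1,85],
    [1.55,4.1,0,0,0,-2.6,85],
    [1.9,4.9,0,0,0,-3.1,85],
    [2.2,5.7,0,0,0,-3.6,85],
    [2.4,6.3,0,0,0,-3.93,85],
    [2.5,6.55,0,0,0,-3.93,85],
    [2.5,6.55,0,0,0,-3.93,85],
    [2.5,6.55,0,0,0,-3.93,85]
  ]
}}

```text
time_s: 23.42
position: [0.4676, -0.0345, 0.1999]
orientation: [1.0, 0.023, -0.001, -0.0]
ft_force: [0.2, 1.0, -0.4]
opening: 0.0849
```

```bash
python3 -c "
from h import *
p,W=cloud('wrist','pics/w11.png')
print(top(W,(.468,-.035),(.076,.092),.043))
go(468.4,-35.2,53,2.7)"
```

```text
(4900, 468.3, -35.4, 57.4, 46.1, 'yaw', 2.6, 'z', 84.8)
shift [0.019 0.04  3.679] turn [-0.006  0.015  0.011] |pos [467.7 -33.7 200.2] t 23.47 F [-0.4  0.1  0.3] open 0.085
```

View pics/w11.png

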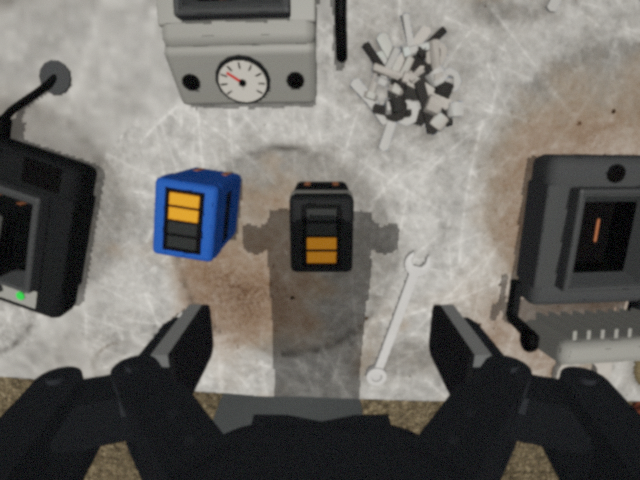

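The dark two-amber pack is centred at (320,235), the blue one stays clear at (190,220), and the lamp port at (610,240) is empty.

Emit:
{"api": "servo_tool", "payload": {
  "motion": [
    [0.02,0.03,0.8,0,0,0,85],
    [0.02,0.03,1.6,0,0,0,85],
    [0.02,0.03,2.5,0,0,0,85],
    [0.02,0.03,3.3,0,0,0,85],
    [0.02,0.03,3.62,0,0,0,85],
    [0.02,0.03,3.66,0,0,0,85],
    [0.02,0.03,3.66,0,0,0,30],
    [0.02,0.03,3.66,0,0,0,30],
    [0.02,0.03,3.66,0,0,0,30],
    [0.02,0.03,3.66,0,0,0,30],
    [0.02,0.03,3.66,0,0,0,30],
    [0.02,0.03,3.66,0,0,0,30]
  ]
}}

```text
time_s: 24.47
position: [0.4701, -0.0358, 0.0561]
orientation: [1.0, 0.024, 0.001, -0.0]
ft_force: [-0.7, 1.4, 5.4]
opening: 0.045
```

Emit:
{"api": "servo_tool", "payload": {
  "motion": [
    [0,0,0,0,0,0,30],
    [0,0,0,0,0,0,30],
    [0,0,0,0,0,0,30],
    [0,0,-0.3,0,0,0,30],
    [0,0,-0.7,0,0,0,30],
    [0,0,-1.2,0,0,0,30],
    [0,0,-1.8,0,0,0,30],
    [0,0,-2.4,0,0,0,30],
    [0,0,-3.0,0,0,0,30],
    [0,0,-3.4,0,0,0,30],
    [0,0,-3.6,0,0,0,30],
    [0,0,-3.6,0,0,0,30]
  ]
}}

```text
time_s: 25.47
position: [0.4698, -0.0363, 0.2005]
orientation: [1.0, 0.024, 0.002, -0.0]
ft_force: [1.1, 0.4, -2.1]
opening: 0.0452
```

```bash
python3 -c "
from h import *
go(467,-283,198,3.4)"
```

```text
shift [-0.362  6.156  0.061] turn [ 0.001 -0.042 -0.14 ] |pos [469.8 -36.3 200.5] t 25.47 F [ 1.1  0.4 -2.1] open 0.0452
```

Emit:
{"api": "servo_tool", "payload": {
  "motion": [
    [0,0.35,0,0,0,-0.1,30],
    [-0.05,1.0,0,0,0,-0.14,30],
    [-0.1,1.8,0,0,0,-0.14,30],
    [-0.15,2.6,0,0,0,-0.14,30],
    [-0.2,3.4,0,0,0,-0.14,30],
    [-0.25,4.2,0,0,0,-0.14,30],
    [-0.3,5.0,0,0,0,-0.14,30],
    [-0.35,5.7,0,0,0,-0.14,30],
    [-0.36,6.05,0,0,0,-0.14,30],
    [-0.36,6.15,0,0,0,-0.14,30],
    [-0.36,6.15,0,0,0,-0.14,30],
    [-0.36,6.15,0,0,0,-0.14,30]
  ]
}}

```text
time_s: 26.47
position: [0.4661, -0.2816, 0.1976]
orientation: [1.0, 0.03, -0.001, -0.001]
ft_force: [0.2, 0.0, -2.6]
opening: 0.0451
```

Emit:
{"api": "servo_tool", "payload": {
  "motion": [
    [0,0,0,0,0,0,30],
    [0,0,0,0,0,0,30],
    [0,0,0,0,0,0,30]
  ]
}}

```text
time_s: 26.72
position: [0.4665, -0.2818, 0.1985]
orientation: [1.0, 0.03, 0.0, -0.0]
ft_force: [-0.2, 0.2, -2.4]
opening: 0.0449
```

```bash
python3 -c "
from h import *
p,W=cloud('wrist','pics/w12.png')
for a in (.225,.23,.235): print(a,top(W,(.467,-.283),(a-.005,a+.005),.043))
print(top(W,(.467,-.283),(.047,.062),.056))
go(467,-283,130,3.4)
"
```

```text
0.225 (19696, 464.8, -282.9, 72.8, 58.2, 'yaw', -86.4, 'z', 227.5)
0.23 (18862, 464.6, -283.0, 72.6, 57.8, 'yaw', -86.3, 'z', 227.6)
0.235 (2037, 464.8, -282.2, 72.2, 31.1, 'yaw', 87.5, 'z', 237.0)
(2388, 483.2, -281.5, 78.2, 56.4, 'yaw', -86.5, 'z', 53.5)
shift [0.013 0.026 1.715] turn [-0.002 -0.004  0.015] |pos [ 466.4 -282.   198.6] t 26.77 F [-0.5 -0.5 -2.7] open 0.0453
```

View pics/w12.png

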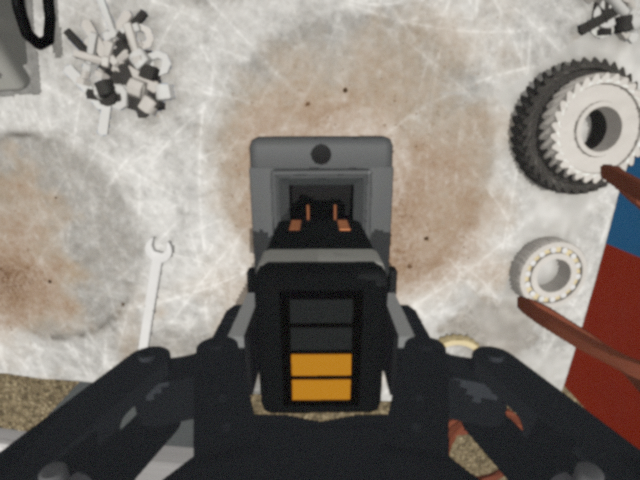

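The two-amber pack (320,375) hangs just short of the lamp port (322,200), needing +1.6 mm in x.

Emit:
{"api": "servo_tool", "payload": {
  "motion": [
    [0.04,0.01,0,0,0,0,30],
    [0.04,0.01,0.3,0,0,0,30],
    [0.04,0.01,0.8,0,0,0,30],
    [0.04,0.01,1.2,0,0,0,30],
    [0.04,0.01,1.6,0,0,0,30],
    [0.04,0.01,1.7,0,0,0,30],
    [0.04,0.01,1.7,0,0,0,30],
    [0.04,0.01,1.7,0,0,0,30]
  ]
}}

```text
time_s: 27.43
position: [0.4679, -0.2832, 0.1307]
orientation: [1.0, 0.03, 0.0, 0.0]
ft_force: [-0.5, 0.1, -2.4]
opening: 0.0458
```

```bash
python3 -c "
from h import *
p,W=cloud('wrist')
for a in (.155,.16,.165): print(a,top(W,(.467,-.283),(a-.005,a+.005),.043))
go(467.8,-282.5,69.1,3.4)
"
```

```text
0.155 (12889, 466.3, -284.4, 72.6, 58.1, 'yaw', -86.7, 'z', 159.1)
0.16 (19566, 466.3, -284.3, 72.7, 58.1, 'yaw', -86.8, 'z', 159.7)
0.165 (8356, 467.0, -284.2, 72.6, 53.3, 'yaw', -86.9, 'z', 160.6)
shift [-0.012 -0.022  1.554] turn [ 0.006 -0.012  0.001] |pos [ 468.2 -283.3  131.2] t 27.48 F [-0.4  0.7 -3. ] open 0.0454
```

Emit:
{"api": "servo_tool", "payload": {
  "motion": [
    [0,-0.025,0.15,0,0,0,30],
    [0,-0.025,0.35,0,0,0,30],
    [0,-0.025,0.55,0,0,0,30],
    [0,-0.025,0.75,0,0,0,30],
    [0,-0.025,0.95,0,0,0,30],
    [0,-0.025,1.15,0,0,0,30],
    [0,-0.025,1.3,0,0,0,30],
    [0,-0.025,1.42,0,0,0,30],
    [0,-0.025,1.5,0,0,0,30],
    [0,-0.025,1.54,0,0,0,30],
    [0,-0.025,1.54,0,0,0,30],
    [0,-0.025,1.54,0,0,0,30]
  ]
}}

```text
time_s: 28.48
position: [0.468, -0.2821, 0.0701]
orientation: [1.0, 0.03, 0.0, -0.0]
ft_force: [-5.4, 3.9, 10.7]
opening: 0.0455
```

Emit:
{"api": "servo_tool", "payload": {
  "motion": [
    [0,0,0,0,0,0,85],
    [0,0,0,0,0,0,85],
    [0,0,0,0,0,0,85],
    [0,0,0,0,0,0,85],
    [0,0,-0.3,0,0,0,85],
    [0,0,-1.0,0,0,0,85],
    [0,0,-1.8,0,0,0,85],
    [0,0,-2.6,0,0,0,85],
    [0,0,-3.2,0,0,0,85],
    [0,0,-3.5,0,0,0,85],
    [0,0,-3.5,0,0,0,85],
    [0,0,-3.5,0,0,0,85]
  ]
}}

```text
time_s: 29.48
position: [0.4678, -0.2821, 0.2091]
orientation: [1.0, 0.03, 0.0, 0.0]
ft_force: [-0.8, -0.6, -1.8]
opening: 0.0849
```

```bash
python3 -c "
from h import *
for n in ('wrist','side','scene'):
    p,W=cloud(n,f'pics/end_{n}.png')
    for k,xy,h in [('charger',(.449,.246),.098),('lamp',(.466,-.284),.098),('infl',(.66,.034),.114)]:
        print(n,k,top(W,xy,(h-.008,h+.008),.043), top(W,xy,(h-.05,h-.036),.056))
go(467,-283,200,3)
"
```

```text
wrist charger None None
wrist lamp (5018, 466.6, -281.8, 57.2, 46.0, 'yaw', 3.9, 'z', 98.8) (3452, 466.5, -282.8, 89.5, 78.4, 'yaw', 3.9, 'z', 53.5)
wrist infl None None
side charger (219, 447.8, 243.7, 56.9, 52.0, 'yaw', -16.5, 'z', 98.6) (294, 447.5, 241.5, 90.7, 84.7, 'yaw', -16.0, 'z', 53.6)
side lamp (499, 466.0, -282.7, 58.3, 51.6, 'yaw', 3.3, 'z', 98.1) (590, 466.2, -282.7, 90.4, 82.1, 'yaw', 3.1, 'z', 53.2)
side infl (285, 657.0, 30.7, 58.1, 54.1, 'yaw', 1.9, 'z', 114.4) (346, 657.5, 32.0, 90.9, 83.1, 'yaw', 4.7, 'z', 69.7)
scene charger (333, 448.4, 244.5, 58.9, 53.1, 'yaw', -14.0, 'z', 97.7) (354, 448.3, 242.0, 90.1, 85.0, 'yaw', -16.6, 'z', 52.8)
scene lamp (688, 467.0, -282.1, 58.6, 48.0, 'yaw', 3.4, 'z', 99.2) (586, 467.5, -282.3, 92.3, 81.9, 'yaw', 3.8, 'z', 53.8)
scene infl None None
shift [-0.003  0.034  0.186] turn [-0.012  0.025  0.083] |pos [ 467.1 -281.7  207.4] t 29.63 F [ 0.2  0.7 -0.1] open 0.0851
```

View pics/end_wrist.png

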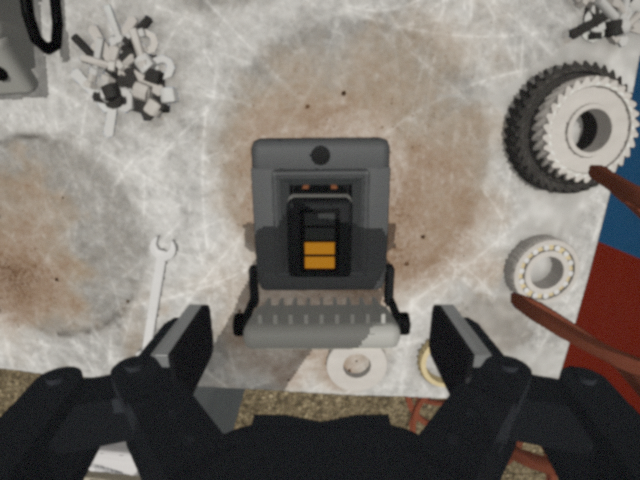

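View pics/end_scene.png

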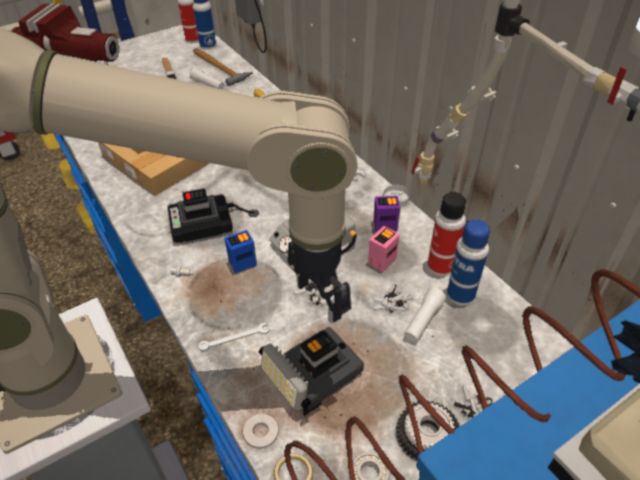

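The pictures show the amber pack seated in the lamp (wrist 320,240) and the red one in the charger (scene 195,200). The side depth puts the inflator's pack top at 114.4 mm. The gripper is clear of everything.

```bash
python3 -c "
from rig import *
print(finish_job())"
```

```text
the job is handed in; nothing more can be done
None
```

I moved all three packs to their ports and handed the job in at about 30 s of the 115 s allowed; no verdict is reported. I stood the half pack on the free patch of bench. Then I put the full pack in the inflator and the flat pack in the charger, and last moved the half pack to the work lamp.

Last checks from the wrist depth camera, after each release:

| Pack | Port | Off the port's middle | Top height |
|---|---|---|---|
| Full | Inflator | about 2 mm | 114.8 mm |
| Flat | Charger | about 1.5 mm | 98.9 mm |
| Half | Work lamp | about 1 mm | 98.8 mm |

- **Seating:** each top height matches, within 0.1 mm, what I measured for the pack that sat in that port at the start, so all three are fully home. The level tops show them upright.
- **Disagreements:** the side and scene cameras agreed to within about 3 mm. At the end the arm hid the inflator from the scene camera, so only the side view confirmed that pack (top at 114.4 mm).
- **Clear of everything:** the gripper was open and about 0.1 m above the lamp's pack. The look-alikes were not touched, and the highest force I read was about 11 N.

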